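Open the fume cabinet sash to the working mark

TASK

Start the fume cabinet's fan by pressing the green button with a fingertip, then push the clear sash up gently from beneath its blue lip until the lip is level with the orange arrow on the left jamb, without running past it. Only push: do not grip the lip, leave the red button and the arrow alone, do not disturb the things on the bench, and take the hand away at the end.

Things in the scene. Friction and masses are not known exactly. Their poses are not given: they have to be found in the camera images.
- hood_front (a point): bench-top fume cabinet: clear panes, aluminium frame, white plinth, 540 wide, 360 deep, 420 mm high, turned up to 0.2 rad. Point: on the bench at its front, mid-width; axes x into the cabinet, y to its left seen from the robot, z up. The front plane leans back 30 degrees, rising from here; the plinth front is 70 mm behind, 75 mm high. Switch housing (grey, 86 mm wide) on its right (-y) side
- start_top (a point): centre of the cap of the green fan-start button, 28 mm across, the nearer and lower of the two on the sloping housing top. Its z axis points out of the button and leans 25 degrees from vertical towards the robot's side; press against it
- start (a joint): travel of the green button: 0 out, 0.006 m fully in; about 4 N presses it fully in, it springs back; pressed over 0.004 m starts the fan
- stop (a joint): travel of the red fan-stop button, 70 mm further up the slope from the green one; 0 out, 0.006 m in; to be left alone
- lip_center (a point): middle of the underside of the blue lip at the sash's foot: a flat ledge 455 long (y), 12 thick, standing 40 mm out, square to the glass. Axes: x square to the glass, into the cabinet (30 degrees below level); z the way the sash slides open (30 degrees off vertical, leaning in). Free edge 20 mm towards -x, glass 20 mm towards +x. Free space under the lip in front of the plinth
- lip_end (a point): left-hand (+y) end of the lip, at half its thickness, 10 mm out from the glass; axes as for lip_center. This is the line of the lip that is compared with the marker
- marker_tip (a point): tip of the orange arrow clip that rides on the cabinet's left jamb beside the lip's end; axes as for lip_center, so the sash is at the mark when lip_end lies at the same z as this point along these axes
- sash (a joint): how far the sash has slid up from shut, m, 0 to 0.20. Shut or up to 40 mm open at the start. Balanced by the counterweights: it takes about 3 to 6 N to move either way and stays where it is left
- marker (a joint): how far up the jamb the orange arrow is set, m; sash equals marker when the lip is level with the arrow. A stiff clip, not to be moved
- sketchbook: white spiral sketchbook, 210 x 148 x 10 mm, flat on the bench (fixed); origin at the middle of its underside
- pen_a: black marker pen with a yellow collar, 146 mm long, 16 mm thick, lying flat, bystander; origin at its underside
- pen_b: black marker pen with a green collar, 146 mm long, 16 mm thick, lying flat, bystander; origin at its underside
- pen_c: black marker pen with a pink collar, 146 mm long, 16 mm thick, lying flat, bystander; origin at its underside
- bead_jar: amber glass bead jar with metal lid, 56 mm across, 62 mm high, bystander; origin at its underside
- rod_pot: white pot, 72 mm across, 110 mm high, with coloured glass rods standing up to 280 mm high, bystander; origin at its underside
- glasses: folded-out safety glasses with blue lenses, 140 x 130 x 45 mm; origin midway between the lenses, arms along +x, bystander; origin at its underside
- tweezers: steel tweezers lying flat, 150 mm long, 8 mm high, bystander; origin at its underside
- paddle: dark shaping paddle with a wooden handle, 200 mm long, 18 mm high, lying flat, bystander; origin at its underside

How it is judged:
By the outcome, as a careful person would: the job done as asked, in the order asked, and still so for the second after the job is handed in, with the robot touching nothing.
It also fails if it takes over 48 s, if anything falls off the work surface, if the arm or the gripper's body presses on something with over 40 N, if the wrist force passes 120 N, or if a joint passes its speed limit or range.

ROBOT

A 7-joint arm with a two-finger parallel gripper is mounted at the origin on the work surface. World frame = base frame: x ahead of the robot, y to its left, z up, the work surface at z = 0. Lengths are in m, angles in rad, forces in N, time in s.
With the tool pointing down it reaches from about 0.4 to 0.85 m from the base axis. Payload 10.4 kg.
Tool frame: the origin (TCP) lies between the finger pads; the fingertips stand 19 mm ahead of it and the grasp point (between the pads) is the TCP; x points along the fingers, y is the direction in which the jaws open and shut, and the axes are right-handed (so a half turn about x gives the same grasp; the last joint's range is limited). The gripper opens to 87 mm and grips with 3 to 60 N. Pads are 19 mm wide; open, the fingers measure 117 mm over their backs; the gripper's body (75 mm by 190 mm) begins 51 mm behind the grasp point.
Start: joints at [1.258, 0.332, -0.065, 1.46, 0.022, 1.35, -0.088], TCP at [0.179, -0.599, 0.242] pointing down, gripper open.
Joint ranges: [-2.6, 2.6], [-0.5, 2.12], [-1.47, 1.34], [0.16, 2.42], [-1.27, 4.41], [0.06, 2.06], [-2.6, 2.6]. Speed limits (rad/s): [2.22, 2.22, 2.79, 2.79, 3.14, 3.14, 3.14].

INTERFACE

Orientations are given as a unit quaternion [x, y, z, w].
In Python, from bench import r gives the robot as it stands.
- The arm moves only by the tool drive_tool, never from a script. Its argument "motion" is a list of rows, each a list of 4 numbers: the shift along the tool's x, y, z in cm, then the turn about the tool's x in units of 5 degrees (1.0 is 5 degrees). In form: [[tx, ty, tz, twist], ...]. A call has 1 to 20 rows; each row is the pose to reach, as a shift and turn from the pose commanded when the call began, along the tool's axes at that moment; what a row does not reach only later rows make up. A row lasts 1/12 s, in which the tool goes at most 41.7 mm and 7.16 degrees, less where a joint would pass 70% of its speed; a pose out of reach is approached as far as the arm can. A call with a gripper value outside its range is refused whole. "grip" is the closure in counts, from 0 (fully open) to 255 (shut), set as the call begins (left out, the last holds). The fingers move at their own pace and stop on an object; "force" is the grip in N (left out, the last holds). Time passes only in rows, so rows that repeat a pose let the fingers close. It gives the time, the measured TCP pose, the force and the opening at its end, in the units of the state.
- r.read_state(): the state, without advancing time (a new reading comes with each control period).
- r.camera(name): name is "side" or "top" or "wrist"; returns the picture (480x640x3 uint8, red, green, blue); there is no depth.
- r.calibration(name): a dict with "fx", "fy", "cx", "cy" (pixels), "xyz" and "orientation" of the camera in the world. Camera axes: x right, y up, looking along -z (the intrinsics and any distortion apply to the point x, -y, -z); pixel columns grow to the right and rows downward; lengths in m; the calibration is good to about 2 mm. The wrist camera is an equidistant fisheye: a pixel r from the principal point sees the ray r / f radians off the axis. A picture is of the moment at which its call begins: read the wrist's pose just before it. calibration takes no time and is no camera call; for the wrist camera it gives the pose at the moment of the call.
- r.close_job(): hands the job in, once; it reports no verdict.
The state is a dict: "time": time; "joint_positions": joint angles; "joint_vel": joint speeds; "joint_torque": joint torques, N m; "ee_pos": TCP position; "eef_rot": TCP orientation; "ft_force": force on the tool from outside, world axes, zero at the start; "torque": the same for the moment, N m; "width": finger opening in m.
Only numpy, scipy, OpenCV 4.12 (cv2) and the standard library are available. Lean on these libraries where they do the work, as an engineer would, in place of code of your own. Each camera call takes 0.05 s, during which the arm holds its last target.

## Working session

There is one attempt and no reset: what is moved stays moved. The work goes in short steps, Python scripts to look and compute and a tool call to move; the robot and the scene stay as the last step left them, time stands still between calls to the robot, and variables do not carry over. Pictures are saved under pics/ and viewed, and the job is handed in when it is done.

Besides the shell and the picture viewer there is one more tool, called after "Request:" by a JSON object that holds its "name" and its "arguments". drive_tool: Moves the arm, as the interface text tells. Its arguments: {"type":"object","properties":{"motion":{"type":"array","items":{"type":"array","items":{"type":"number"}}},"grip":{"type":"number"},"force":{"type":"number"}},"required":["motion"]}

```bash
ls; mkdir -p pics; python3 - <<'E'
from bench import r
import cv2
s=r.read_state()
for k,v in s.items(): print(k,v)
for n in ["side","top","wrist"]:
    print(n,r.calibration(n))
    cv2.imwrite(f"pics/{n}0.png",cv2.cvtColor(r.camera(n),cv2.COLOR_RGB2BGR))
E
```

```text
pics
time 0.0
joint_positions [ 1.25839633  0.33287841 -0.06467414  1.46091133  0.02162253  1.34989607
 -0.08848748]
joint_vel [-1.61532106e-03  2.41236896e-05  2.59187534e-04  8.08915662e-04
  9.60408388e-04 -4.85103248e-04 -4.54215627e-04]
joint_torque [ 1.48014315e-03 -6.23254037e+01  2.57386419e-02 -3.89902067e+01
 -6.13096613e-02  3.96197615e-02  1.87207393e-04]
ee_pos [ 0.17847605 -0.59861433  0.24076409]
eef_rot [-0.69959167 -0.10258919  0.69979972 -0.10162333]
ft_force [ 0.19541065 -0.10449515  0.70404761]
torque [-0.0008401  -0.01608505  0.04832851]
width 0.08693170555456162
side {'fx': 539.5558060396442, 'fy': 539.5558060396442, 'cx': 326.8643084670856, 'cy': 233.74822752054686, 'xyz': array([0.78877157, 1.0492888 , 0.78981672]), 'orientation': array([0.06336124, 0.47115319, 0.8710543 , 0.12354934])}
top {'fx': 434.21733703315385, 'fy': 434.21733703315385, 'cx': 311.1471943797904, 'cy': 234.55772926172472, 'xyz': array([0.40613006, 0.05301728, 1.10714039]), 'orientation': array([-0.04707921,  0.03244181,  0.71042856, -0.70144304])}
wrist {'fx': 371.64829954431775, 'fy': 371.64829954431775, 'cx': 324.7329514893429, 'cy': 232.81950737503982, 'xyz': array([ 0.25118139, -0.57730504,  0.38429736]), 'orientation': array([-0.11303113,  0.08398968, -0.59147551,  0.79393099])}
```

View pics/side0.png

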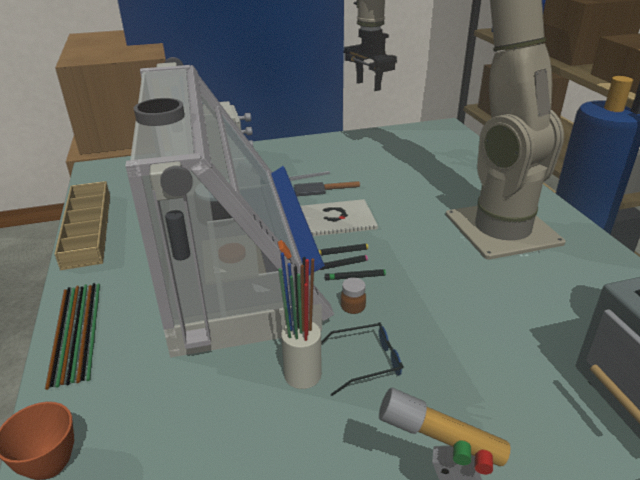

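View pics/top0.png

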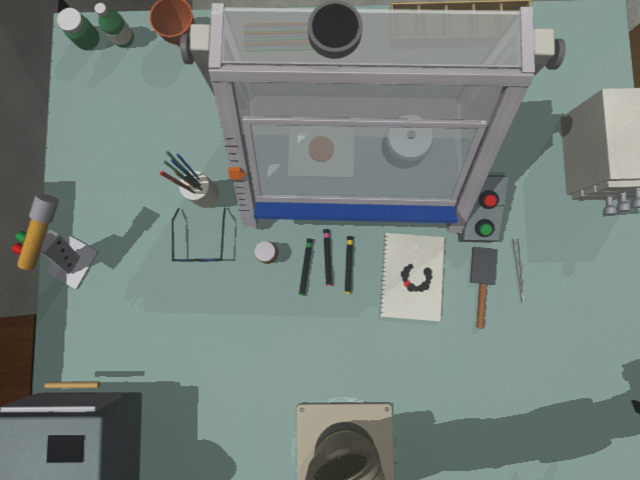

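View pics/wrist0.png

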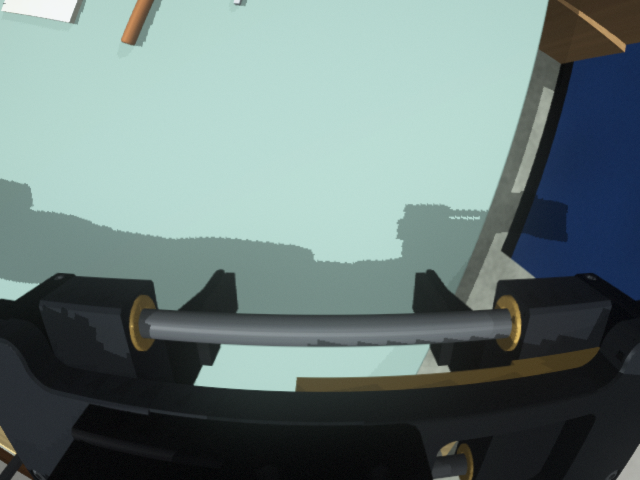

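The side view shows the blue lip from about (275,170) to (320,265), with the orange clip at (285,248) partly hidden by the rods. The top view has the lip across rows 203–222, the arrow at (237,174), green at (486,229) and red at (490,199). I'll zoom in next.

```bash
cat > h.py <<'E'
import numpy as np,cv2
from scipy.spatial.transform import Rotation as R
from bench import r
def ray(c,u,v,fish=False):
    x=(u-c['cx'])/c['fx'];y=(v-c['cy'])/c['fy']
    if fish:
        t=np.hypot(x,y); s=np.sin(t)/t if t>1e-9 else 1; d=np.array([x*s,-y*s,-np.cos(t)])
    else: d=np.array([x,-y,-1.])
    d=R.from_quat(c['orientation']).apply(d); return np.array(c['xyz']),d/np.linalg.norm(d)
def proj(c,P,fish=False):
    q=R.from_quat(c['orientation']).inv().apply(np.atleast_2d(P)-c['xyz']); q=q*[1,-1,-1]
    if fish:
        rr=np.hypot(q[:,0],q[:,1]); t=np.arctan2(rr,q[:,2]); k=t/np.maximum(rr,1e-9); xy=q[:,:2]*k[:,None]
    else: xy=q[:,:2]/q[:,2:]
    return xy*[c['fx'],c['fy']]+[c['cx'],c['cy']]
def tri(*rays):
    A=np.zeros((3,3));b=np.zeros(3)
    for o,d in rays:
        M=np.eye(3)-np.outer(d,d);A+=M;b+=M@o
    p=np.linalg.solve(A,b); return p,[np.linalg.norm((np.eye(3)-np.outer(d,d))@(p-o)) for o,d in rays]
def atz(ry,z): o,d=ry; return o+d*(z-o[2])/d[2]
def snap(n,name):
    c=r.calibration(n); im=cv2.cvtColor(r.camera(n),cv2.COLOR_RGB2BGR); cv2.imwrite(f"pics/{name}.png",im); return c,im
def crop(im,x0,y0,x1,y1,name,k=4):
    cv2.imwrite(f"pics/{name}.png",cv2.resize(im[y0:y1,x0:x1],None,fx=k,fy=k,interpolation=cv2.INTER_CUBIC))
E
python3 - <<'E'
from h import *
s=r.read_state();print(R.from_quat(s['eef_rot']).as_matrix().round(4))
im=cv2.imread('pics/top0.png'); crop(im,210,100,410,250,'t_l'); crop(im,400,100,540,260,'t_r',4)
im=cv2.imread('pics/side0.png'); crop(im,230,150,380,290,'s_l',4)
c=r.calibration('top')
for z in(.06,.09): print(atz(ray(c,486,229),z),atz(ray(c,490,199),z+.03))
E
```

```text
[[-3.000e-04  2.858e-01 -9.583e-01]
 [ 9.000e-04 -9.583e-01 -2.858e-01]
 [-1.000e+00 -1.000e-03  0.000e+00]]
[ 0.53221195 -0.34756461  0.06      ] [ 0.5997324  -0.34945915  0.09      ]
[ 0.52859977 -0.33608816  0.09      ] [ 0.59402221 -0.33758832  0.12      ]
```

View pics/t_l.png

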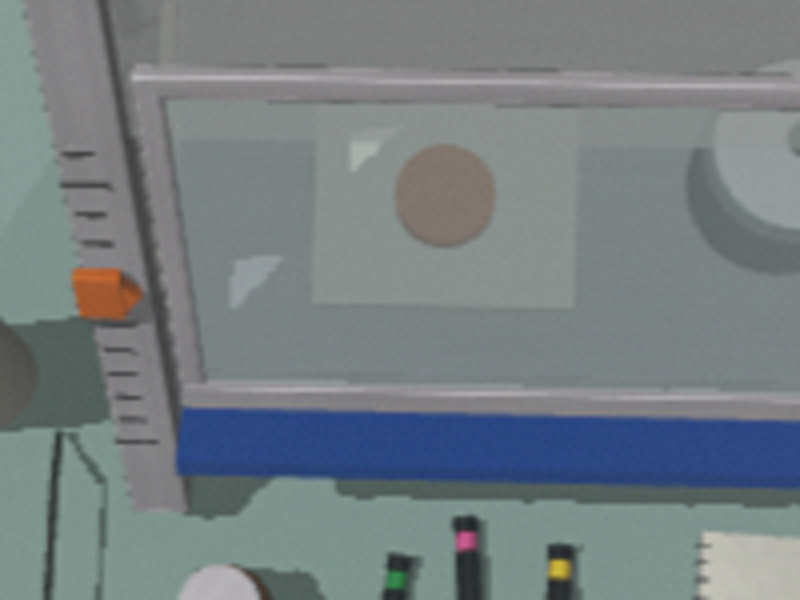

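View pics/t_r.png

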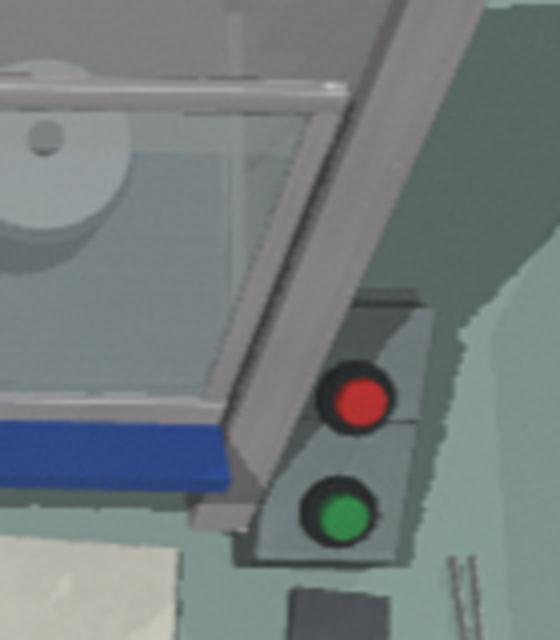

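View pics/s_l.png

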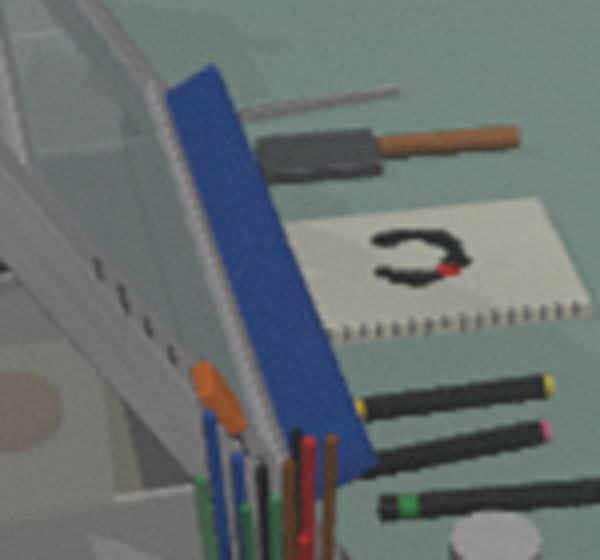

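```bash
python3 - <<'E'
from h import *
t=r.calibration('top');s=r.calibration('side')
for n,a,b in [('freeL',(254.3,218.3),(324,266)),('freeR',(457.5,222),(283.2,166.5)),('glassL',(255.3,202.5),(302,269)),('glassR',(455.5,206),(271.5,173.5)),('tip',(245.8,173.8),(290.8,258))]:
    p,e=tri(ray(t,*a),ray(s,*b)); print(n,p.round(4),np.round(e,4))
E
```

```text
freeL [0.5556 0.2009 0.1352] [0.0007 0.0007]
freeR [ 0.5409 -0.2549  0.1417] [0.002 0.002]
glassL [0.5965 0.1978 0.1333] [0.0049 0.0049]
glassR [ 0.5769 -0.2561  0.1259] [0.0011 0.0011]
tip [0.6364 0.2154 0.1839] [0.0098 0.0098]
```

Request:
{"name": "drive_tool", "arguments": {"motion": [[0, -2, -5, 0.6], [0, -4.5, -11, 1.4], [0, -7, -18, 2.2], [0, -9, -24, 3], [0, -10.5, -29, 3.5], [0, -11.4, -31.6, 3.7], [0, -11.4, -31.6, 3.7], [0, -11.4, -31.6, 3.7], [0, -11.4, -31.6, 3.7], [0, -11.4, -31.6, 3.7], [0, -11.4, -31.6, 3.7]], "grip": 0}}

```text
time: 1.07
ee_pos: [0.4486, -0.3995, 0.2412]
eef_rot: [-0.707, 0.011, 0.707, 0.012]
ft_force: [-0.4, -0.5, 0.1]
width: 0.0864
```

```bash
python3 - <<'E'
from h import *
c,im=snap('wrist','w1');s=r.read_state();print(s['time'],s['ee_pos'],s['ft_force'],s['joint_positions'].round(2));print(R.from_quat(s['eef_rot']).as_matrix().round(3));print(c['xyz'])
np.save('w1.npy',[c],allow_pickle=True)
E
```

```text
1.1167 [ 0.44784346 -0.40030044  0.24130493] [-0.78637338  0.50142972 -0.04925377] [ 0.83  0.29 -0.22  1.52  0.06  1.34 -1.  ]
[[-0.001 -0.034 -0.999]
 [-0.    -0.999  0.034]
 [-1.     0.     0.001]]
[ 0.52449107 -0.40237325  0.38460102]
```

View pics/w1.png

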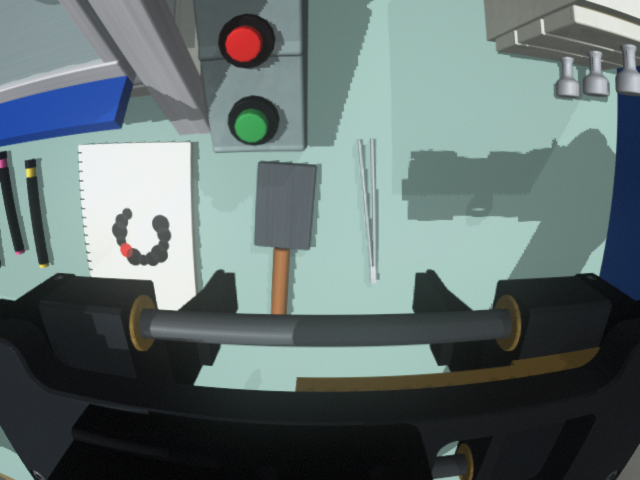

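```bash
python3 - <<'E'
from h import *
w=cv2.imread('pics/w1.png'); crop(w,190,0,320,160,'w1z',5)
cw=np.load('w1.npy',allow_pickle=True)[0]; ct=r.calibration('top'); t=cv2.imread('pics/top0.png')
def cen(im,h0,h1,box):
    x0,y0,x1,y1=box;h=cv2.cvtColor(im[y0:y1,x0:x1],cv2.COLOR_BGR2HSV)
    m=cv2.inRange(h,(h0,130,60),(h1,255,255)); v,u=np.nonzero(m); return u.mean()+x0,v.mean()+y0,len(u)
for n,h0,h1,bt,bw in [('g',50,80,(470,215,500,240),(225,90,285,150)),('r',0,8,(475,185,505,212),(210,10,280,75))]:
    a=cen(t,h0,h1,bt);b=cen(w,h0,h1,bw);p,e=tri(ray(ct,*a[:2]),ray(cw,*b[:2],True));print(n,np.round(a,1),np.round(b,1),p.round(4),np.round(e,4))
E
```

```text
g [485.7 229.1 100. ] [250.4 125.6 828. ] [ 0.5298 -0.341   0.0751] [0.0004 0.0004]
r [490.  200.3 124. ] [ 243.4   43.4 1084. ] [ 0.5938 -0.3437  0.104 ] [0.0003 0.0003]
```

View pics/w1z.png

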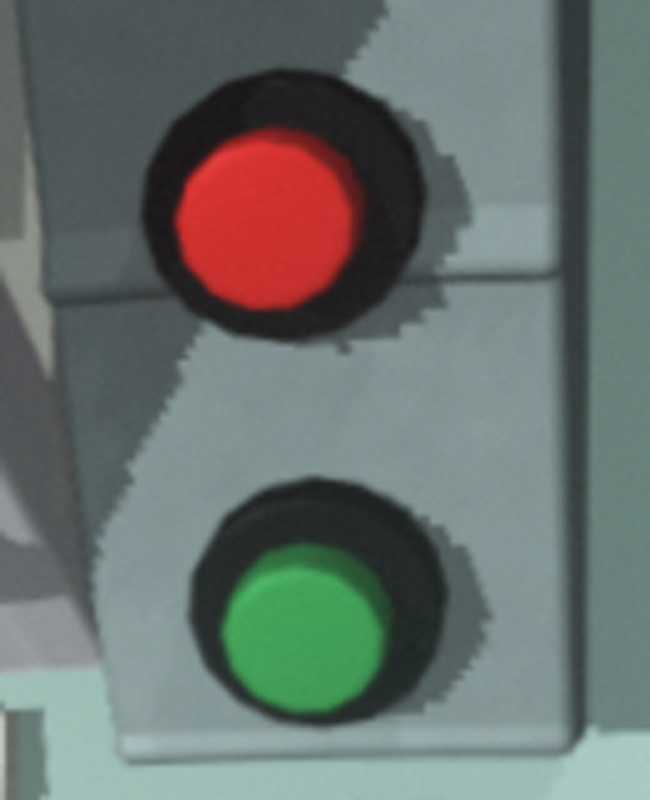

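The zoomed wrist view shows the green cap face centred at about (251,128), proud of its black bezel, with red at (243,43). Triangulation puts green at (0.528, -0.341, 0.076). Red is 70 mm up a 24° slope from it, which matches the description. I'll press with the left finger only, gripper open.

Request:
{"name": "drive_tool", "arguments": {"motion": [[2, -0.3, -2, 0], [5, -0.6, -4.5, 0], [8, -1, -6.3, 0], [10.5, -1.1, -6.8, 0], [12, -1.1, -6.8, 0], [12.5, -1.1, -6.8, 0], [12.5, -1.1, -6.8, 0], [12.5, -1.1, -6.8, 0]]}}

```text
time: 1.78
ee_pos: [0.5166, -0.3921, 0.1176]
eef_rot: [0.707, -0.013, -0.707, -0.012]
ft_force: [-0.2, -0.4, 0.6]
width: 0.087
```

```bash
python3 - <<'E'
from h import *
c,im=snap('wrist','w2');s=r.read_state();print(s['time'],s['ee_pos'],s['ft_force'])
c,im=snap('top','t2');crop(im,400,130,560,280,'t2z',4)
E
```

```text
1.8333 [ 0.51703946 -0.39205327  0.11823097] [-0.28288518  0.56926961  0.49405905]
```

View pics/w2.png

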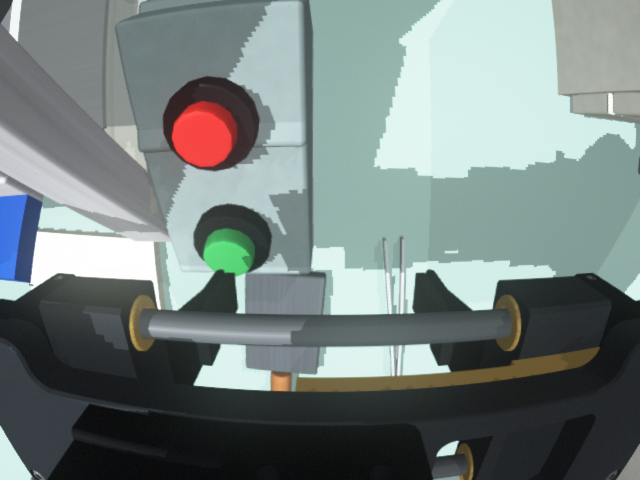

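View pics/t2z.png

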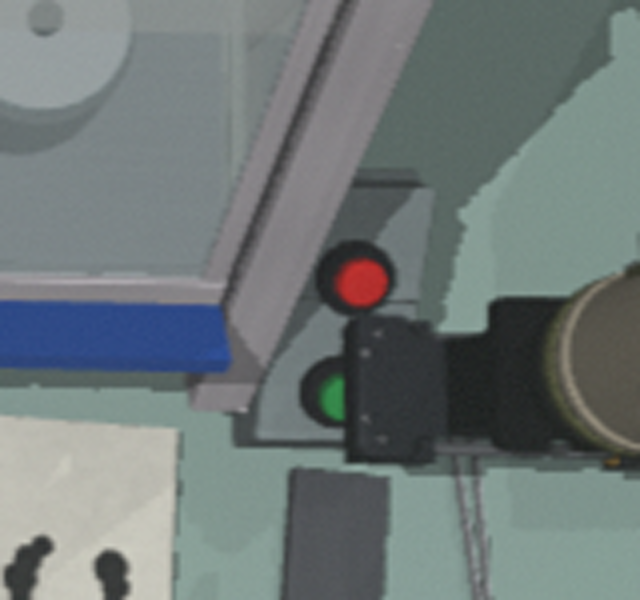

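The left fingertip at (228,275) sits just nearer the robot than the green cap at (229,250). Before pressing I'll check the projected finger offset.

```bash
python3 - <<'E'
from h import *
c=r.calibration('wrist');s=r.read_state();M=R.from_quat(s['eef_rot']).as_matrix()
for y in (-.0435,-.0585):
  for z in (-.0095,.0095): print(y,z,proj(c,s['ee_pos']+M@[.019,y,z],True).round(0))
print(proj(c,[.528,-.341,.0755],True),proj(c,[.548,.0,.137],True))
im=cv2.imread('pics/w2.png');crop(im,150,180,310,330,'w2z',4)
E
```

```text
-0.0435 -0.0095 [[233. 271.]]
-0.0435 0.0095 [[236. 306.]]
-0.0585 -0.0095 [[204. 271.]]
-0.0585 0.0095 [[208. 305.]]
[[229.21629414 255.75688323]] [[-135.58221083  258.19202205]]
```

View pics/w2z.png

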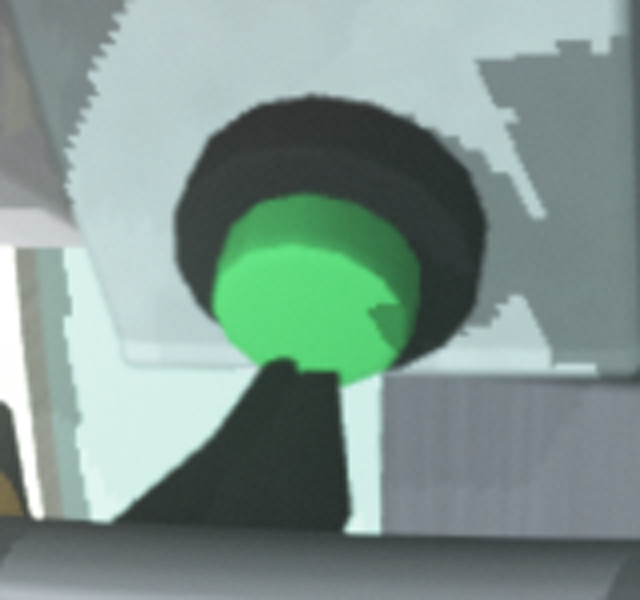

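Request:
{"name": "drive_tool", "arguments": {"motion": [[0.6, 0, -0.3, 0], [1.2, 0, -0.6, 0], [1.7, 0, -0.8, 0], [2.0, 0, -0.9, 0], [2.1, 0, -1.0, 0], [2.2, 0, -1.0, 0], [2.3, 0, -1.1, 0], [2.3, 0, -1.1, 0], [2.3, 0, -1.1, 0]]}}

```text
time: 2.63
ee_pos: [0.5273, -0.3914, 0.097]
eef_rot: [-0.706, 0.012, 0.708, 0.011]
ft_force: [-17.3, 5.4, 33.7]
width: 0.0868
```

```bash
python3 - <<'E'
from h import *
c,im=snap('wrist','w3');s=r.read_state();print(s['time'],s['ee_pos'],s['ft_force'])
crop(im,150,180,310,330,'w3z',4)
E
```

```text
2.6833 [ 0.52732228 -0.39143254  0.09697057] [-17.1510086    6.33466634  32.91815853]
```

View pics/w3z.png

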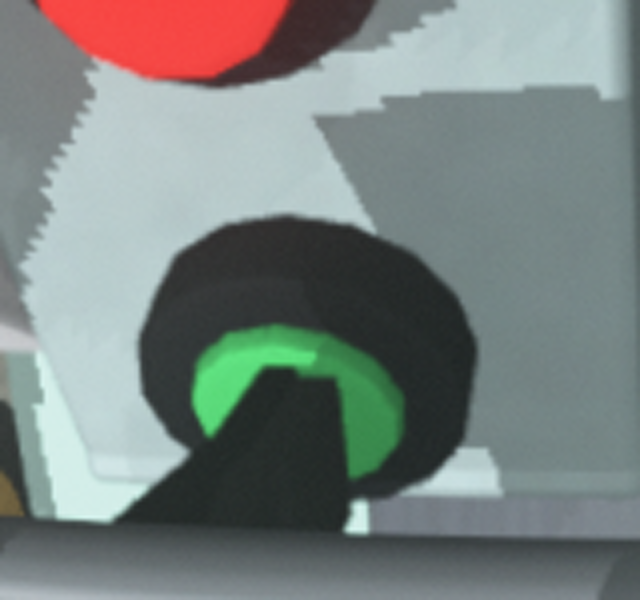

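The zoom shows the green cap pushed fully into its bezel. The reaction was about 37 N along the button normal, so I'll retract along the same line.

Request:
{"name": "drive_tool", "arguments": {"motion": [[-0.8, 0, 0.4, 0], [-2.3, 0, 1.1, 0], [-4.5, 0, 2.2, 0], [-7.5, 0, 3.5, 0], [-10, -1.5, 5, 0], [-11, -4, 6, 0]]}}

```text
time: 3.18
ee_pos: [0.4687, -0.3519, 0.2066]
eef_rot: [0.708, -0.014, -0.706, -0.012]
ft_force: [0.5, 0.3, 0.5]
width: 0.087
```

Request:
{"name": "drive_tool", "arguments": {"motion": [[0, -3, 0, 0], [0, -7, 0.1, 0], [0, -11, 0.2, 0], [0, -15, 0.3, 0], [0, -19, 0.3, 0], [0, -23, 0.4, 0], [0, -27, 0.4, 0], [0, -31, 0.4, 0], [0, -35, 0.5, 0], [0, -37.5, 0.5, 0], [0, -38.8, 0.5, 0], [0, -38.8, 0.5, 0], [0, -38.8, 0.5, 0], [0, -38.8, 0.5, 0]], "grip": 255, "force": 10}}

```text
time: 4.35
ee_pos: [0.4774, 0.0377, 0.2033]
eef_rot: [-0.707, 0.012, 0.707, 0.012]
ft_force: [0.4, -0.3, 0.6]
width: 0.0039
```

```bash
python3 - <<'E'
from h import *
c,im=snap('wrist','w4');s=r.read_state();print(s['time'],s['ee_pos'],s['ft_force'],s['joint_positions'].round(2));np.save('w4.npy',[c],allow_pickle=True)
print(proj(c,[[.5556,.2009,.1352],[.5409,-.2549,.1417]],True))
c,im=snap('top','t4');snap('side','s4')
E
```

```text
4.4 [0.47743872 0.03745003 0.2033282 ] [-0.2427963  -0.01649366 -0.49390575] [ 0.38  0.07 -0.57  1.86  0.04  1.22 -1.81]
[[ 74.04649262 148.8712119 ]
 [682.22644676 165.08375947]]
```

View pics/w4.png

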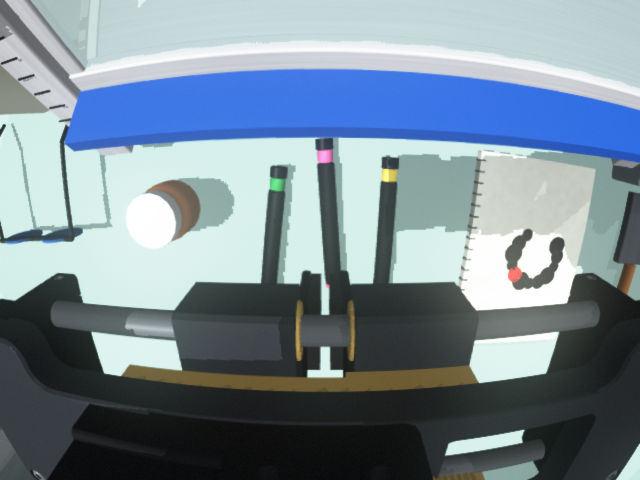

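View pics/t4.png

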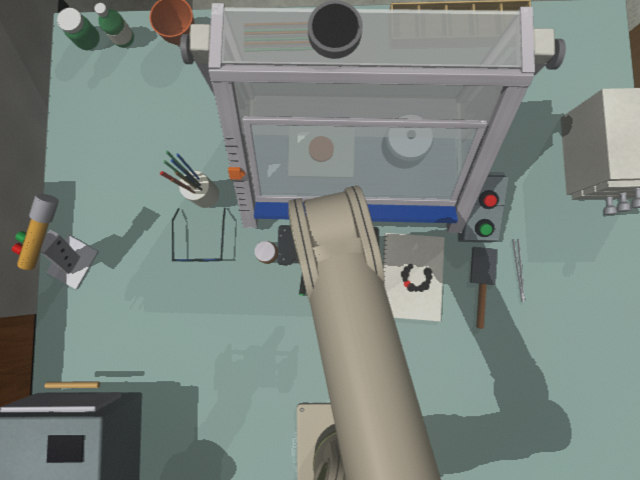

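View pics/s4.png

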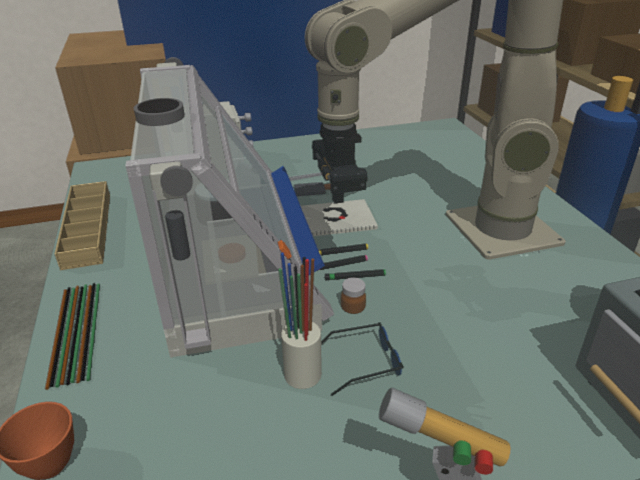

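The lip's lower left corner in the wrist view, (70,149), agrees with the triangulated projection (74,149). The arrow is out of view, so I'll raise the hand to see it.

Request:
{"name": "drive_tool", "arguments": {"motion": [[-2.5, -2, 0.2, 0], [-6, -4.5, 0.5, 0], [-8, -6, 0.7, 0], [-8, -6, 0.7, 0], [-8, -6, 0.7, 0], [-8, -6, 0.7, 0]]}}

```text
time: 5.0
ee_pos: [0.4723, 0.0978, 0.2826]
eef_rot: [-0.707, 0.012, 0.707, 0.012]
ft_force: [-0.4, 0.6, -0.3]
width: 0.0008
```

```bash
python3 - <<'E'
from h import *
c,im=snap('wrist','w5');s=r.read_state();print(s['time'],s['ee_pos']);np.save('w5.npy',[c],allow_pickle=True)
print(proj(c,[[.5556,.2009,.1352],[.6364,.2154,.1839]],True))
crop(im,60,0,260,150,'w5z',4)
crop(cv2.imread('pics/top0.png'),220,155,270,225,'t0z',8)
crop(cv2.imread('pics/side0.png'),265,225,335,285,'s0z',10)
E
```

```text
5.05 [0.47212048 0.09755078 0.28230272]
[[191.90091335 127.4552189 ]
 [146.62203996  19.94823044]]
```

View pics/w5.png

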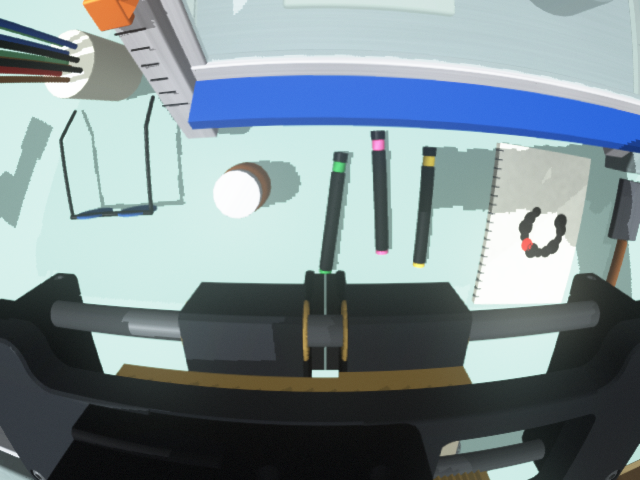

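View pics/w5z.png

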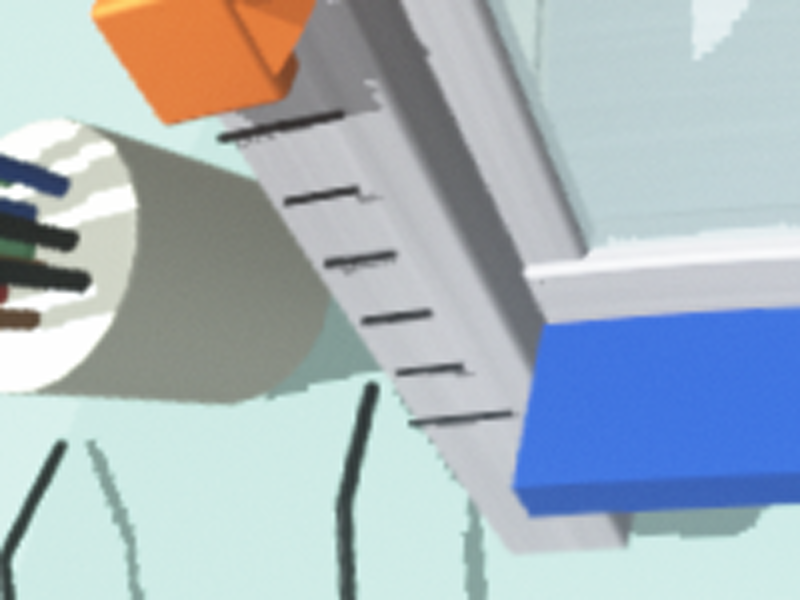

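View pics/t0z.png

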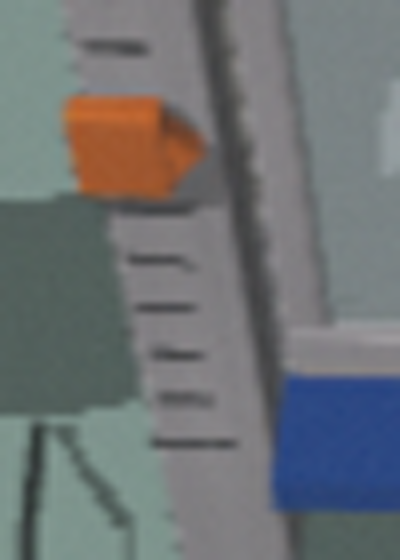

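View pics/s0z.png

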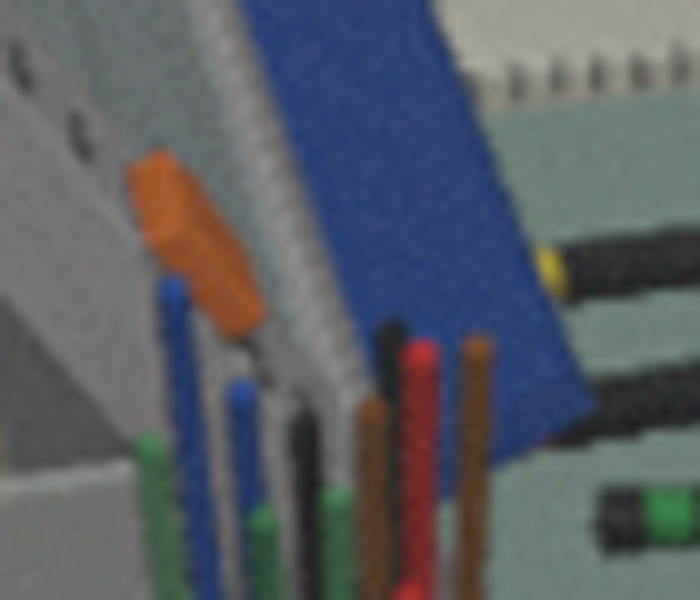

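In the zoomed wrist view the clip body spans (95–315, 0–120), but the tip is just off the top edge. I'll move 7 cm forward.

Request:
{"name": "drive_tool", "arguments": {"motion": [[0, 0, -3, 0], [0, 0, -6, 0], [0, 0, -7, 0], [0, 0, -7, 0], [0, 0, -7, 0], [0, 0, -7, 0]]}}

```text
time: 5.55
ee_pos: [0.5414, 0.0966, 0.283]
eef_rot: [-0.707, 0.012, 0.707, 0.012]
ft_force: [-0.0, 0.1, 0.2]
width: 0.0009
```

```bash
python3 - <<'E'
from h import *
c,im=snap('wrist','w6');s=r.read_state();print(s['time'],s['ee_pos']);np.save('w6.npy',[c],allow_pickle=True)
crop(im,60,20,260,170,'w6z',4)
E
```

```text
5.6 [0.54139109 0.09672702 0.28334152]
```

View pics/w6z.png

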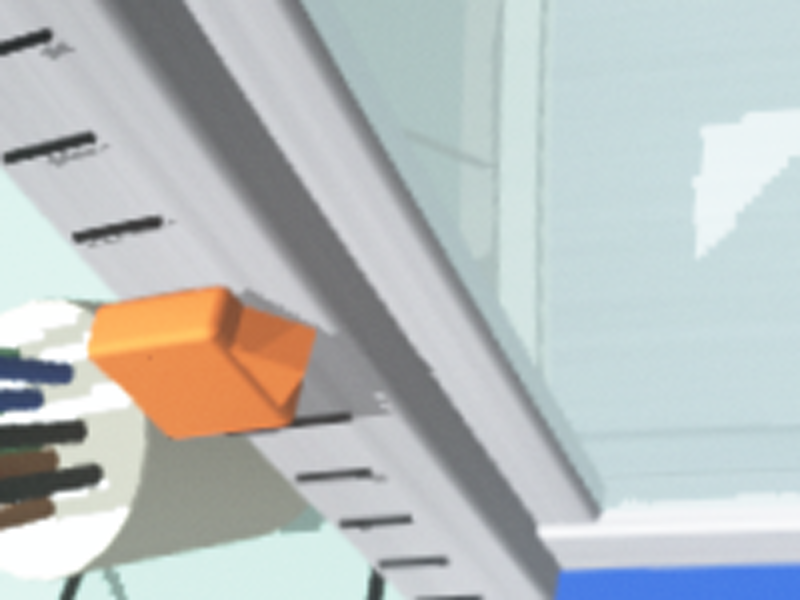

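```bash
python3 - <<'E'
from h import *
crop(cv2.imread('pics/w6.png'),75,85,150,135,'w6zz',10)
E
```

```text
(no output)
```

View pics/w6zz.png

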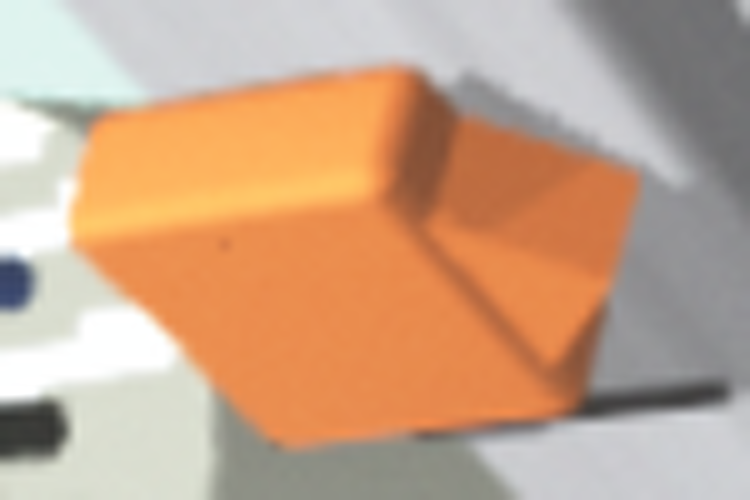

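```bash
cat > fit.py <<'E'
from h import *
from scipy.optimize import least_squares
ct=r.calibration('top');cs=r.calibration('side')
L=lambda f:np.load(f,allow_pickle=True)[0]
def frame(psi):
    xh=np.array([np.cos(psi),np.sin(psi),0]);z=np.array([0,0,1.])
    return np.c_[ .866*xh-.5*z,[-np.sin(psi),np.cos(psi),0],.5*xh+.866*z]
# lip local coords: free x=-.02, glass x=.02 ; y +-.2275 ; z 0 / .012
P=dict(LFL=(-.02,.2275,0),UFL=(-.02,.2275,.012),UGL=(.02,.2275,.012),LFR=(-.02,-.2275,0),UFR=(-.02,-.2275,.012),UGR=(.02,-.2275,.012))
def fitlip(obs,verbose=True):
    def res(q):
        F=frame(q[3]);o=[]
        for c,fi,n,px in obs: o.append(proj(c,q[:3]+F@np.array(P[n]),fi)[0]-px)
        return np.concatenate(o)
    s=least_squares(res,[.565,-.027,.13,-.03],loss='soft_l1',f_scale=1.5)
    if verbose:
        print('lip',s.x.round(4))
        for (c,fi,n,px),e in zip(obs,res(s.x).reshape(-1,2)): print('  ',n,e.round(1))
    return s.x
E
python3 - <<'E'
from fit import *
w5=L('w5.npy');w6=L('w6.npy');w4=L('w4.npy')
obs=[(ct,0,'LFL',(254,218.5)),(ct,0,'UGL',(255.6,201.9)),(ct,0,'LFR',(457.5,222)),(ct,0,'UGR',(455.5,206)),
(cs,0,'LFL',(324.5,265.5)),(cs,0,'UFR',(283.2,166.5)),(cs,0,'UGR',(271.5,173.5)),
(w5,1,'UFL',(188.2,122)),(w5,1,'LFL',(192.5,128.8)),(w5,1,'UGL',(196.5,80.5)),(w6,1,'UGL',(60+560/4,20+570/4))]
q=fitlip(obs);F=frame(q[3])
for n,a,b in [('in',(139,102.2),(245.9,173.75)),('out',(135.7,113.7),(245.9,173.75))]:
    p,e=tri(ray(w6,*a,True),ray(ct,*b));print(n,p.round(4),np.round(e,4),'local',(F.T@(p-q[:3])).round(4),proj(cs,p).round(1),proj(ct,p).round(1))
# wrist only: intersect with local y plane const
for n,a in [('in',(139,102.2)),('out',(135.7,113.7))]:
  for y in (.237,.24,.243):
    o,d=ray(w6,*a,True);ol=F.T@(o-q[:3]);dl=F.T@d;print(n,y,(ol+dl*(y-ol[1])/dl[1]).round(4))
E
```

```text
lip [ 0.5632 -0.0279  0.1253 -0.0369]
   LFL [0.7 0.1]
   UGL [ 0.5 -0.1]
   LFR [-0.7  1.1]
   UGR [-0.2 -0. ]
   LFL [0.4 0.1]
   UFR [-0.3 -1.1]
   UGR [-0.8  0. ]
   UFL [-0.  -0.4]
   LFL [0.4 0.2]
   UGL [-0.5  0.3]
   UGL [-0.1 -0.3]
in [0.6417 0.2091 0.2066] [0.0015 0.0015] local [0.0197 0.2397 0.1053] [[281.8 246. ]] [[245.6 173.1]]
out [0.6356 0.2056 0.2209] [0.0009 0.0009] local [0.0074 0.236  0.1147] [[284.1 238.3]] [[246.1 174.2]]
in 0.237 [0.017  0.237  0.1114]
in 0.24 [0.0203 0.24   0.1068]
in 0.243 [0.0236 0.243  0.1022]
out 0.237 [0.0084 0.237  0.1118]
out 0.24 [0.0114 0.24   0.1072]
out 0.243 [0.0145 0.243  0.1026]
```

The fit is within about 1 px. The lip underside centre is at (0.563, -0.028, 0.125) with yaw -0.037. The arrow apex lies about 0.107 up the slide from the underside, leaving about 0.101 m of travel to the lip's mid-line. I'll go down in front of the lip with the fingers shut.

Request:
{"name": "drive_tool", "arguments": {"motion": [[0.5, 1, 1.5, 0], [3, 2.5, 1.5, 0], [7, 3.7, 1.5, 0], [11, 3.7, 1.5, 0], [13.3, 3.7, 1.5, 0], [13.9, 3.7, 1.5, 0], [13.9, 3.7, 1.5, 0], [13.9, 3.7, 1.5, 0]]}}

```text
time: 6.27
ee_pos: [0.5266, 0.0606, 0.1462]
eef_rot: [0.708, -0.012, -0.706, -0.012]
ft_force: [-0.5, 0.1, 0.6]
width: 0.0005
```

```bash
python3 - <<'E'
from h import *
c,im=snap('wrist','w7');s=r.read_state();print(s['time'],s['ee_pos'],s['ft_force'])
c,im=snap('side','s7');crop(im,220,100,380,290,'s7z',3)
E
```

```text
6.3167 [0.52709436 0.06071338 0.14668231] [0.14239147 0.84179015 0.47013329]
```

View pics/w7.png

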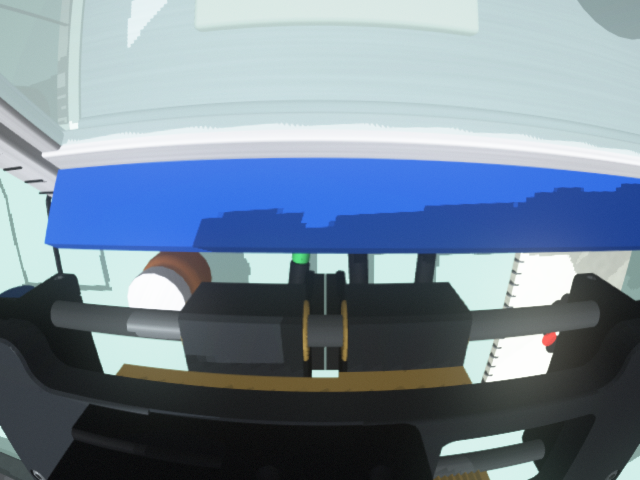

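View pics/s7z.png

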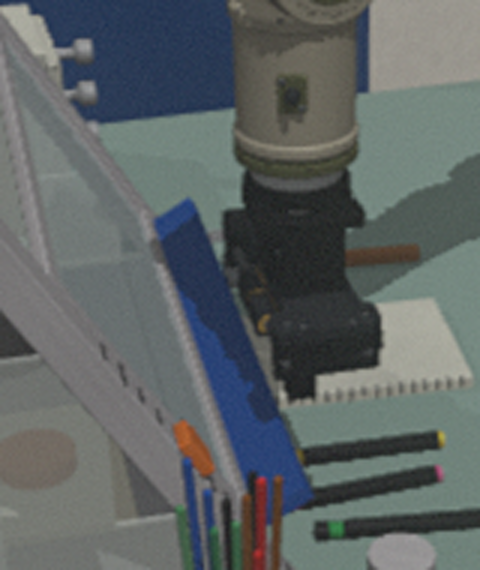

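Request:
{"name": "drive_tool", "arguments": {"motion": [[0, 0, -0.5, 0], [0, 0, -0.9, 0], [0, 0, -1.1, 0], [0, 0, -1.2, 0], [0, 0, -1.3, 0], [0, 0, -1.4, 0], [0, 0, -1.4, 0]]}}

```text
time: 6.95
ee_pos: [0.5392, 0.06, 0.1444]
eef_rot: [-0.706, 0.012, 0.708, 0.011]
ft_force: [-5.6, -0.8, 3.6]
width: 0.0005
```

Contact is made with a light reaction (-5.6 N in x). I'll push along the slide direction gently.

Request:
{"name": "drive_tool", "arguments": {"motion": [[-0.1, 0, -0.05, 0], [-0.3, 0, -0.15, 0], [-0.5, 0, -0.3, 0], [-0.75, 0, -0.45, 0], [-1.0, 0, -0.6, 0], [-1.25, 0, -0.7, 0], [-1.5, 0, -0.85, 0], [-1.75, 0, -1.0, 0], [-2.0, 0, -1.15, 0], [-2.25, 0, -1.3, 0], [-2.5, 0, -1.45, 0], [-2.75, 0, -1.6, 0], [-3.0, 0, -1.75, 0], [-3.2, 0, -1.85, 0], [-3.4, 0, -1.95, 0], [-3.5, 0, -2.0, 0], [-3.5, 0, -2.0, 0]]}}

```text
time: 8.37
ee_pos: [0.5588, 0.0591, 0.1788]
eef_rot: [-0.706, 0.012, 0.708, 0.011]
ft_force: [-5.9, 0.1, -0.7]
width: 0.0004
```

```bash
python3 - <<'E'
from h import *
c,im=snap('wrist','w8');s=r.read_state();print(s['time'],s['ee_pos'],s['ft_force']);np.save('w8.npy',[c],allow_pickle=True)
c,im=snap('side','s8');crop(im,220,100,380,290,'s8z',3)
E
```

```text
8.4167 [0.55887319 0.05913574 0.17881028] [-5.9440002   0.10940922  0.09780786]
```

View pics/w8.png

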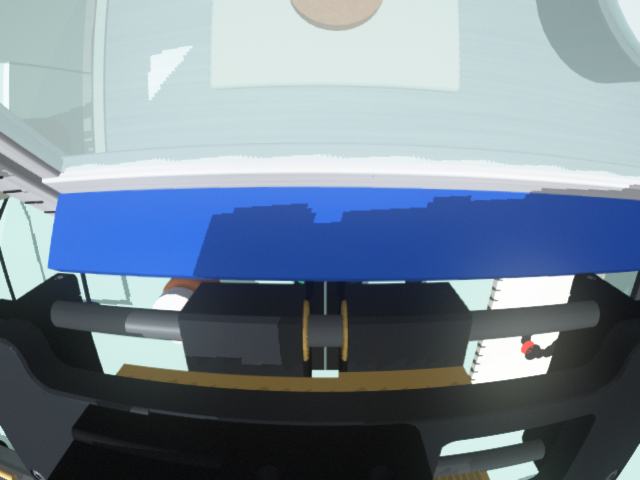

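View pics/s8z.png

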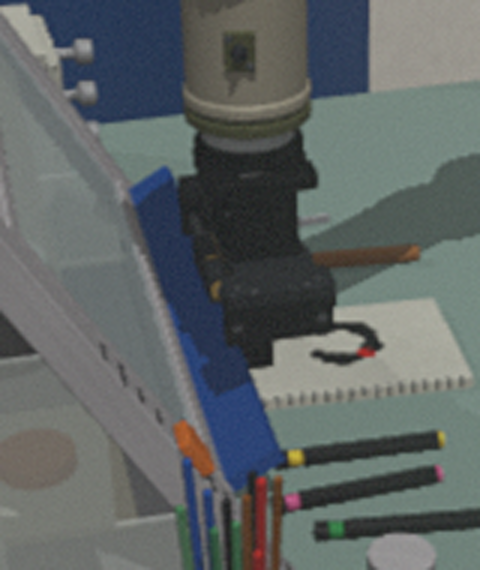

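The sash is rising (about 38 mm) with only about 6 N on the finger. I'll take another 45 mm, then re-measure.

Request:
{"name": "drive_tool", "arguments": {"motion": [[-0.1, 0, -0.05, 0], [-0.3, 0, -0.2, 0], [-0.55, 0, -0.3, 0], [-0.8, 0, -0.45, 0], [-1.05, 0, -0.6, 0], [-1.3, 0, -0.75, 0], [-1.55, 0, -0.9, 0], [-1.8, 0, -1.05, 0], [-2.05, 0, -1.2, 0], [-2.3, 0, -1.35, 0], [-2.55, 0, -1.5, 0], [-2.8, 0, -1.6, 0], [-3.05, 0, -1.75, 0], [-3.3, 0, -1.9, 0], [-3.5, 0, -2.0, 0], [-3.7, 0, -2.15, 0], [-3.8, 0, -2.2, 0], [-3.9, 0, -2.25, 0], [-3.9, 0, -2.25, 0]]}}

```text
time: 10.05
ee_pos: [0.5813, 0.0583, 0.2177]
eef_rot: [-0.706, 0.012, 0.708, 0.011]
ft_force: [-7.2, 0.1, -1.2]
width: 0.0004
```

```bash
python3 - <<'E'
from h import *
c,im=snap('wrist','w9');s=r.read_state();print(s['time'],s['ee_pos'],s['ft_force']);np.save('w9.npy',[c],allow_pickle=True)
crop(im,0,130,160,280,'w9z',4)
c,im=snap('side','s9');crop(im,235,140,335,280,'s9z',4)
c,im=snap('top','t9');crop(im,215,150,415,250,'t9z',4)
E
```

```text
10.1 [0.58126054 0.0583198  0.21769954] [-6.20737676  0.40530315 -0.30330453]
```

View pics/w9.png

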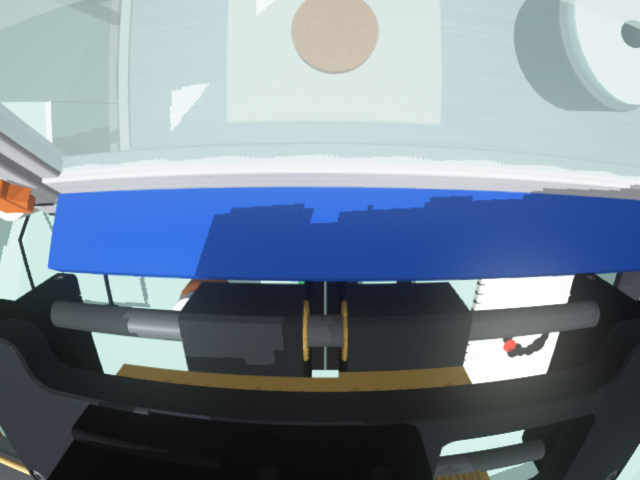

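View pics/w9z.png

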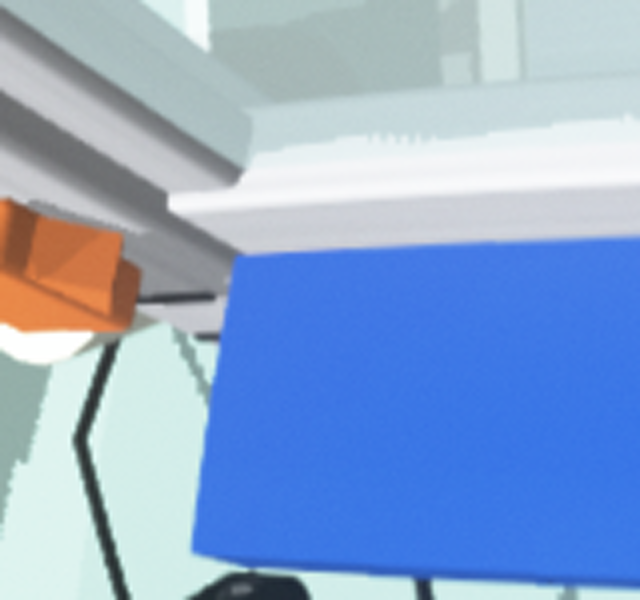

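View pics/s9z.png

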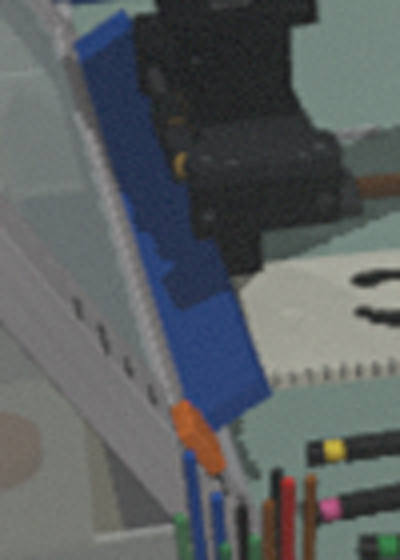

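View pics/t9z.png

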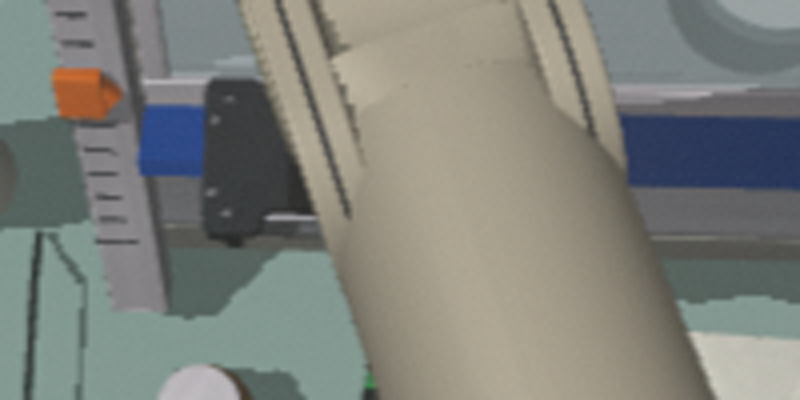

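```bash
cat >> fit.py <<'E'
Q=np.array([ 0.5632,-0.0279,0.1253,-0.0369]);F0=frame(Q[3])
def fits(obs):
    for c,fi,n,px in obs:
        f=lambda s:(proj(c,Q[:3]+F0@(np.array(P[n])+[0,0,s[0]]),fi)[0]-px)
        z=least_squares(f,[.08]);print(n,z.x.round(4),z.fun.round(1))
E
python3 - <<'E'
from fit import *
w9=L('w9.npy')
fits([(w9,1,'UGL',(58.75,193.75)),(w9,1,'UFL',(48.2,267.5)),(cs,0,'UGR',(254.5,151.2)),(cs,0,'UFR',(266.2,142.5)),(cs,0,'LFL',(302.7,238)),(ct,0,'UGL',(250.5,176.2)),(ct,0,'LFL',(249.5,193))])
for x in (.0,.01,.02):
  for z in (.104,.107,.110): print(x,z,proj(w9,Q[:3]+F0@[x,.239,z],True).round(1),proj(L('w6.npy'),Q[:3]+F0@[x,.239,z],True).round(1),proj(ct,Q[:3]+F0@[x,.239,z]).round(1))
crop(cv2.imread('pics/w9.png'),0,170,60,215,'w9zz',12)
E
```

```text
UGL [0.0846] [ 0.8 -1.5]
UFL [0.0843] [ 0.2 -0.7]
UGR [0.0798] [-0.6  0.4]
UFR [0.082] [-0.1  0.1]
LFL [0.0865] [ 0.2 -0.1]
UGL [0.0844] [ 1.3 -0.2]
LFL [0.087] [ 0.7 -0.1]
0.0 0.104 [[ 29.9 225.2]] [[135.5 131.9]] [[244.9 180.2]]
0.0 0.107 [[ 26.3 223.8]] [[133.5 129.6]] [[244.7 179.2]]
0.0 0.11 [[ 22.6 222.2]] [[131.4 127.3]] [[244.5 178.2]]
0.01 0.104 [[ 33.2 206.8]] [[138.8 118. ]] [[245.5 176.8]]
0.01 0.107 [[ 29.7 205.1]] [[136.8 115.6]] [[245.3 175.8]]
0.01 0.11 [[ 26.1 203.3]] [[134.8 113.2]] [[245.1 174.8]]
0.02 0.104 [[ 36.9 188.7]] [[142.  104.7]] [[246.  173.4]]
0.02 0.107 [[ 33.5 186.9]] [[140.1 102.2]] [[245.9 172.4]]
0.02 0.11 [[ 30. 185.]] [[138.2  99.7]] [[245.7 171.4]]
```

View pics/w9zz.png

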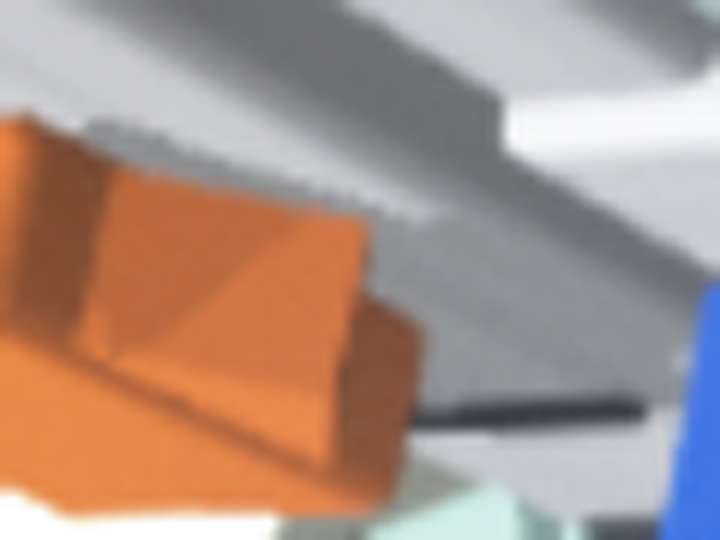

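```bash
python3 - <<'E'
from fit import *
w9=L('w9.npy');w6=L('w6.npy')
def res(q,top=True):
    xi,xo,y,z=q;o=[]
    for c,a,b in [(w6,(139,102.2),(135.7,113.7)),(w9,(30.8,188.8),(27.5,208.8))]:
        for x,px in ((xi,a),(xo,b)): o.append(proj(c,Q[:3]+F0@[x,y,z],True)[0]-px)
    if top: o.append(proj(ct,Q[:3]+F0@[(xi+xo)/2,y,z])[0]-[245.9,173.75])
    return np.concatenate(o)
for t in(True,False):
    s=least_squares(res,[.02,.01,.239,.107],args=(t,));print(s.x.round(4),s.fun.round(1))
E
```

```text
[0.0174 0.0075 0.2369 0.1109] [ 0.6 -0.2  0.5  1.9 -0.3  0.2 -0.8 -1.4  0.3 -0.1]
[0.0173 0.0075 0.2368 0.111 ] [ 0.7 -0.2  0.6  1.8 -0.4  0.2 -0.8 -1.4]
```

The two wrist views put the arrow apex at slide 0.111, so the target sash rise is about 0.105 and the current rise is about 0.085. I'll go 15 mm more and measure again.

Request:
{"name": "drive_tool", "arguments": {"motion": [[-0.1, 0, -0.05, 0], [-0.25, 0, -0.15, 0], [-0.45, 0, -0.25, 0], [-0.65, 0, -0.4, 0], [-0.85, 0, -0.5, 0], [-1.0, 0, -0.6, 0], [-1.15, 0, -0.65, 0], [-1.25, 0, -0.7, 0], [-1.3, 0, -0.75, 0], [-1.3, 0, -0.75, 0]]}}

```text
time: 11.03
ee_pos: [0.5888, 0.0581, 0.2307]
eef_rot: [-0.706, 0.012, 0.708, 0.011]
ft_force: [-7.2, -1.6, -1.1]
width: 0.0004
```

```bash
python3 - <<'E'
from h import *
c,im=snap('wrist','w10');s=r.read_state();print(s['time'],s['ee_pos'],s['ft_force']);np.save('w10.npy',[c],allow_pickle=True)
crop(im,10,170,90,280,'w10z',7)
c,im=snap('side','s10');crop(im,235,180,315,280,'s10z',6)
c,im=snap('top','t10');crop(im,215,150,275,210,'t10z',10)
E
```

```text
11.0833 [0.58876524 0.05804815 0.23065518] [-6.36831594 -0.17695537 -1.03878289]
```

View pics/w10z.png

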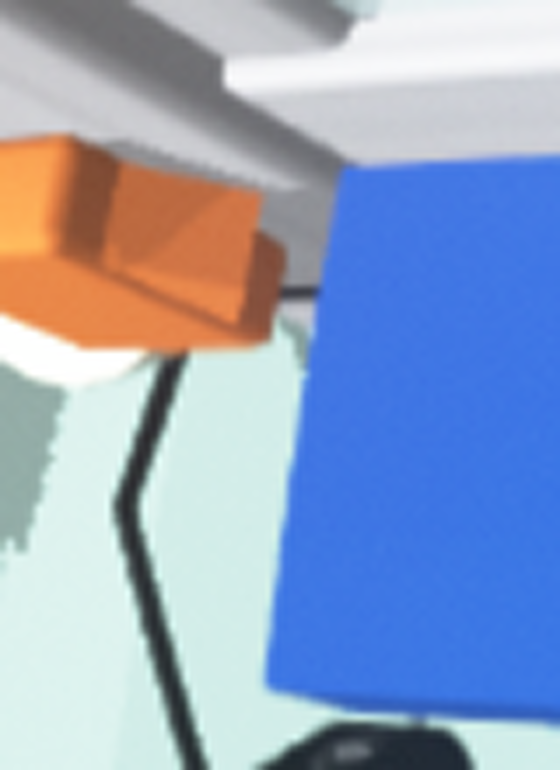

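View pics/s10z.png

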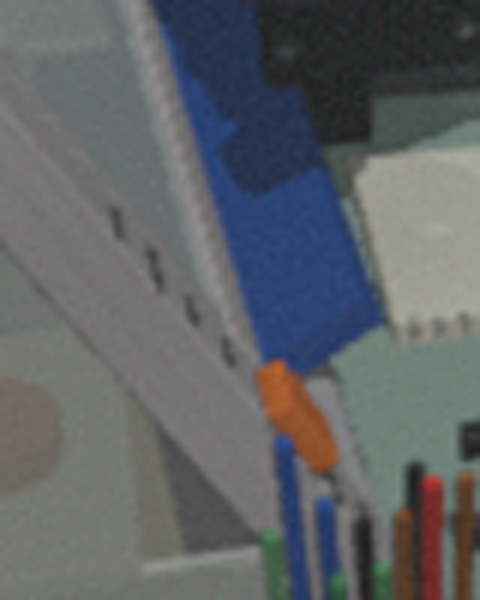

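View pics/t10z.png

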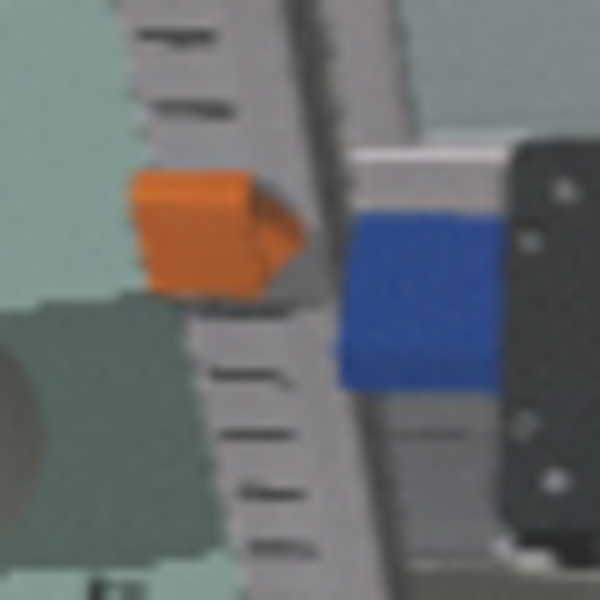

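```bash
python3 - <<'E'
from fit import *
w9=L('w9.npy');w6=L('w6.npy');w10=L('w10.npy')
fits([(w10,1,'UGL',(58.6,194)),(w10,1,'UFL',(48.3,268.3)),(cs,0,'LFL',(298.7,233.7)),(ct,0,'UGL',(250.2,171.3)),(ct,0,'UFL',(248.8,185)),(ct,0,'LFL',(249.3,189))])
def res(q,cs_):
    xi,xo,y,z=q;o=[]
    for c,a,b in cs_:
        for x,px in ((xi,a),(xo,b)): o.append(proj(c,Q[:3]+F0@[x,y,z],True)[0]-px)
    o.append(proj(ct,Q[:3]+F0@[(xi+xo)/2,y,z])[0]-[245.7,173.9])
    return np.concatenate(o)
A=[(w6,(139,102.2),(135.7,113.7)),(w9,(30.8,188.8),(27.5,208.8)),(w10,(47.4,197.9),(44.3,216))]
for k in (A,A[2:],A[1:]):
    s=least_squares(res,[.02,.01,.239,.107],args=(k,));print(s.x.round(4),s.fun.round(1))
E
```

```text
UGL [0.0995] [ 1.  -1.7]
UFL [0.099] [ 0.4 -1.4]
LFL [0.1] [ 0.5 -0.4]
UGL [0.099] [ 0.8 -0.1]
UFL [0.0992] [-0.  0.]
LFL [0.0991] [ 0.2 -0. ]
[0.0174 0.0074 0.2369 0.1108] [ 0.6 -0.2  0.5  2.  -0.3  0.1 -0.8 -1.2 -0.   0.1 -0.2 -0.4  0.5 -0.2]
[0.0179 0.0076 0.238  0.1096] [ 0.1  0.  -0.1 -0.   0.   0.1]
[0.018  0.0075 0.2382 0.1093] [ 0.2  0.1 -0.5 -0.4  0.3 -0.  -0.   0.3 -0.   0.2]
```

Rise is now 0.0992 and the target is 0.1036–0.1048. I'll push 4 mm more, then look again.

Request:
{"name": "drive_tool", "arguments": {"motion": [[-0.05, 0, -0.03, 0], [-0.12, 0, -0.07, 0], [-0.2, 0, -0.12, 0], [-0.28, 0, -0.16, 0], [-0.33, 0, -0.19, 0], [-0.35, 0, -0.2, 0], [-0.35, 0, -0.2, 0], [-0.35, 0, -0.2, 0]]}}

```text
time: 11.85
ee_pos: [0.5907, 0.058, 0.2341]
eef_rot: [-0.706, 0.012, 0.708, 0.011]
ft_force: [-6.1, -0.7, -1.9]
width: 0.0003
```

```bash
python3 - <<'E'
from h import *
c,im=snap('wrist','w11');s=r.read_state();print(s['time'],s['ee_pos'],s['ft_force']);np.save('w11.npy',[c],allow_pickle=True)
crop(im,10,170,90,280,'w11z',7)
c,im=snap('side','s11');crop(im,260,210,320,270,'s11z',10)
c,im=snap('top','t11');crop(im,225,155,265,195,'t11z',15)
E
```

```text
11.9 [0.59071634 0.05796257 0.23410333] [-6.96414235 -1.2745583  -1.47673345]
```

View pics/w11z.png

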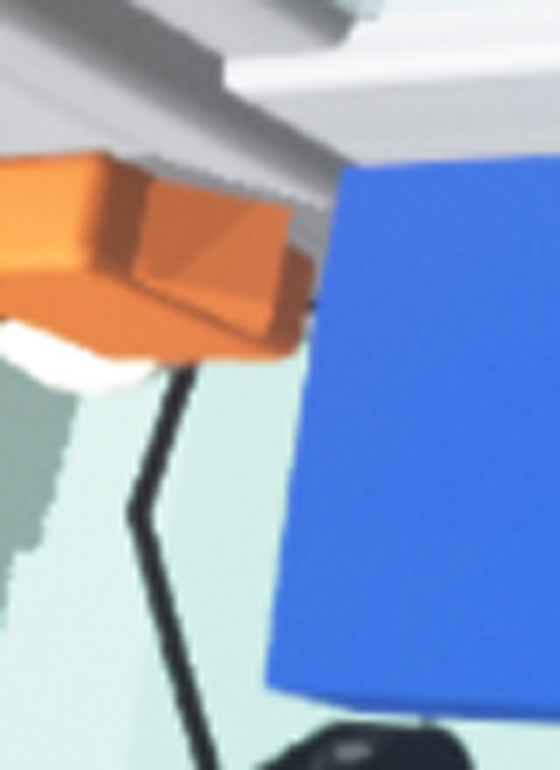

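View pics/t11z.png

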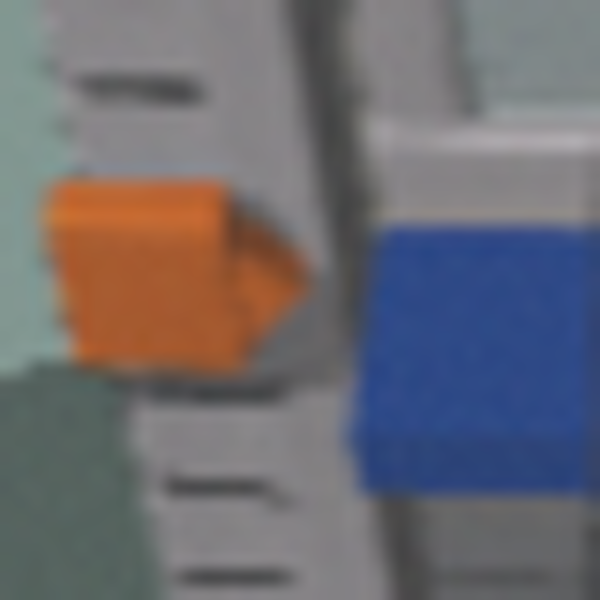

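View pics/s11z.png

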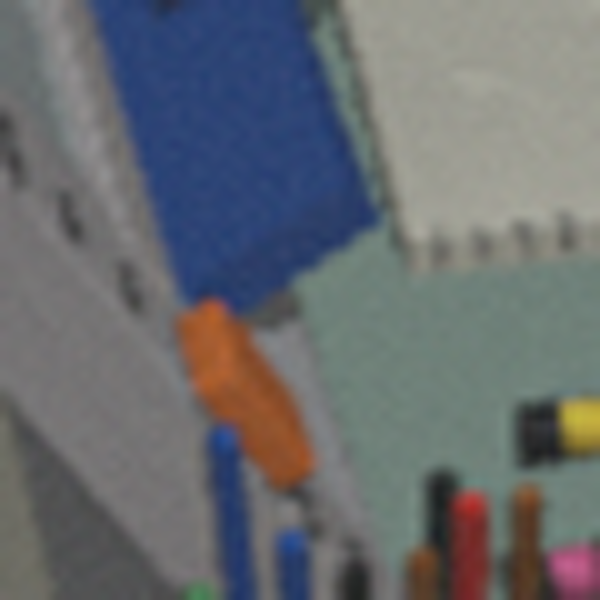

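```bash
python3 - <<'E'
from fit import *
w6=L('w6.npy');w9=L('w9.npy');w10=L('w10.npy');w11=L('w11.npy')
fits([(w11,1,'UGL',(58.6,194.2)),(w11,1,'UFL',(48.2,268.2)),(ct,0,'UGL',(225+375/15,155+228/15)),(ct,0,'UFL',(225+350/15,155+432/15)),(ct,0,'LFL',(225+362/15,155+492/15)),(cs,0,'LFL',(260+38,210+22.5))])
A=[(w6,(139,102.2),(135.7,113.7)),(w9,(30.8,188.8),(27.5,208.8)),(w10,(47.4,197.9),(44.3,216)),(w11,(51.7,199.7),(48.3,218.3))]
def res(q,cs_,top):
    xi,xo,y,z=q;o=[]
    for c,a,b in cs_:
        for x,px in ((xi,a),(xo,b)): o.append(proj(c,Q[:3]+F0@[x,y,z],True)[0]-px)
    if top: o.append(proj(ct,Q[:3]+F0@[(xi+xo)/2,y,z])[0]-[245.9,173.9])
    return np.concatenate(o)
for k in (A,A[2:],A[3:],A[1:]):
    s=least_squares(res,[.02,.01,.239,.107],args=(k,True));print(s.x.round(4),s.fun.round(1))
E
```

```text
UGL [0.1033] [ 1.1 -1.9]
UFL [0.103] [ 0.4 -1.4]
UGL [0.1022] [ 0.9 -0.1]
UFL [0.1029] [ 0.2 -0. ]
LFL [0.1028] [ 0.2 -0. ]
LFL [0.1032] [ 0.4 -0.3]
[0.0174 0.0073 0.2368 0.1109] [ 0.7 -0.3  0.5  2.2 -0.2  0.  -0.8 -1.   0.  -0.  -0.2 -0.1 -0.1  0.3
  0.1 -0.5  0.3 -0.2]
[0.0178 0.0074 0.2376 0.11  ] [ 0.1 -0.2 -0.2  0.2 -0.   0.2  0.1 -0.2 -0.   0. ]
[0.0179 0.0072 0.2376 0.1101] [-0. -0.  0.  0. -0. -0.]
[0.018  0.0074 0.238  0.1096] [ 0.2 -0.  -0.5 -0.4  0.3 -0.1 -0.1  0.4  0.1  0.2  0.2 -0.  -0.1  0.1]
```

```bash
python3 - <<'E'
from fit import *
w10=L('w10.npy');w11=L('w11.npy')
# apex relative to lip corner UGL in each picture, with per-picture pixel bias from the lip
for c,a,b,g,s0 in [(w10,(47.4,197.9),(44.3,216),(58.6,194),.0992),(w11,(51.7,199.7),(48.3,218.3),(58.6,194.2),.1030)]:
    bias=proj(c,Q[:3]+F0@(np.array(P['UGL'])+[0,0,s0]),True)[0]-g
    bt=np.array([.6,-.1])
    for use in (0,1):
        def res(q):
            xi,xo,y,z=q
            return np.concatenate([proj(c,Q[:3]+F0@[xi,y,z],True)[0]-a-use*bias,proj(c,Q[:3]+F0@[xo,y,z],True)[0]-b-use*bias,proj(ct,Q[:3]+F0@[(xi+xo)/2,y,z])[0]-[245.9,173.9]-use*bt])
        s=least_squares(res,[.02,.01,.239,.107]);print(use,bias.round(1),s.x.round(4),'remaining',round(s.x[3]-.006-s0,4))
E
```

```text
0 [ 1.3 -1.5] [0.0177 0.0075 0.2376 0.11  ] remaining 0.0048
1 [ 1.3 -1.5] [0.0185 0.0083 0.2367 0.1101] remaining 0.0049
0 [ 1.4 -1.7] [0.0179 0.0072 0.2376 0.1101] remaining 0.0011
1 [ 1.4 -1.7] [0.0189 0.0082 0.2367 0.11  ] remaining 0.001
```

Both pictures agree on about 1.0 mm remaining. I'll push a final 0.8 mm, hold, then draw straight back.

Request:
{"name": "drive_tool", "arguments": {"motion": [[-0.03, 0, -0.02, 0], [-0.07, 0, -0.04, 0], [-0.07, 0, -0.04, 0], [-0.07, 0, -0.04, 0], [-0.07, 0, 0.1, 0], [-0.07, 0, 0.5, 0], [-0.07, 0, 1.2, 0], [-0.1, 0, 2.5, 0], [-0.1, 0, 5, 0], [-1, 0, 8, 0], [-2, 0, 10, 0], [-2, 0, 10, 0], [-2, 0, 10, 0]]}}

```text
time: 13.08
ee_pos: [0.4919, 0.0614, 0.2562]
eef_rot: [0.708, -0.012, -0.706, -0.011]
ft_force: [0.1, -0.5, -0.5]
width: 0.0006
```

```bash
python3 - <<'E'
from h import *
c,im=snap('wrist','w12');s=r.read_state();print(s['time'],s['ee_pos'],s['ft_force']);np.save('w12.npy',[c],allow_pickle=True)
c,im=snap('side','s12');crop(im,260,210,320,270,'s12z',10)
c,im=snap('top','t12');crop(im,225,155,265,195,'t12z',15)
E
```

```text
13.1333 [0.49234737 0.06118192 0.25555226] [0.34857155 0.0332408  0.04729809]
```

View pics/w12.png

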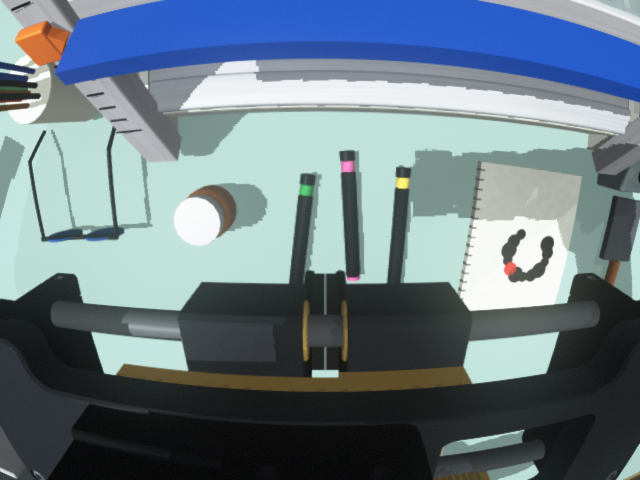

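View pics/t12z.png

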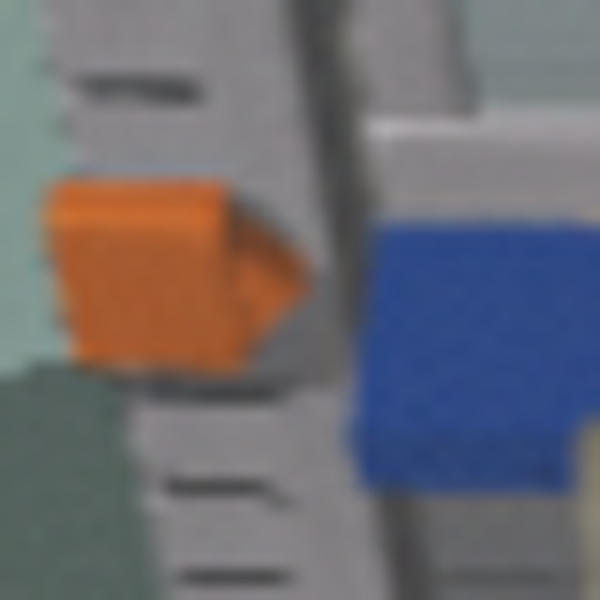

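View pics/t12.png

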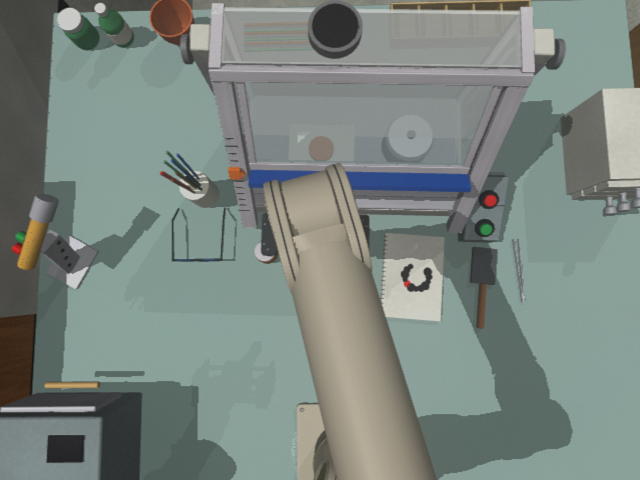

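View pics/s12.png

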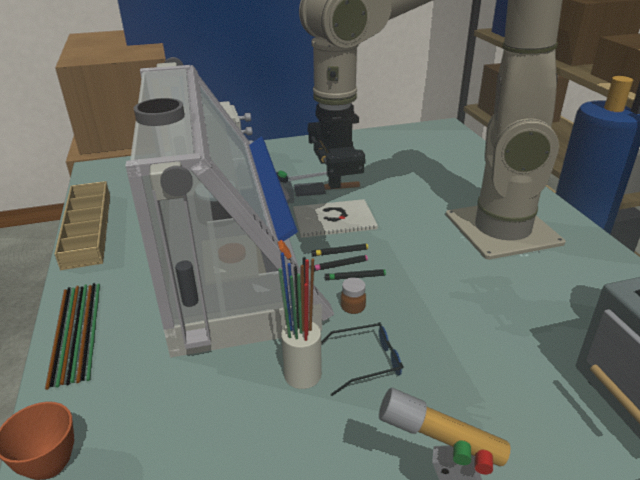

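The hand is clear and the bystanders have not moved. I'll take one check view with lip end and arrow together, from up close.

Request:
{"name": "drive_tool", "arguments": {"motion": [[-2, -1.5, 0, 0], [-4.4, -3.5, -1.5, 0], [-4.4, -3.9, -3.4, 0], [-4.4, -3.9, -3.4, 0], [-4.4, -3.9, -3.4, 0], [-4.4, -3.9, -3.4, 0]]}}

```text
time: 13.73
ee_pos: [0.5271, 0.099, 0.2979]
eef_rot: [-0.706, 0.012, 0.708, 0.012]
ft_force: [-0.5, -0.7, -0.5]
width: 0.001
```

```bash
python3 - <<'E'
from h import *
c,im=snap('wrist','w13');s=r.read_state();print(s['time'],s['ee_pos']);np.save('w13.npy',[c],allow_pickle=True)
crop(im,80,20,200,110,'w13z',6)
E
```

```text
13.7833 [0.52695739 0.09885856 0.29814195]
```

View pics/w13z.png

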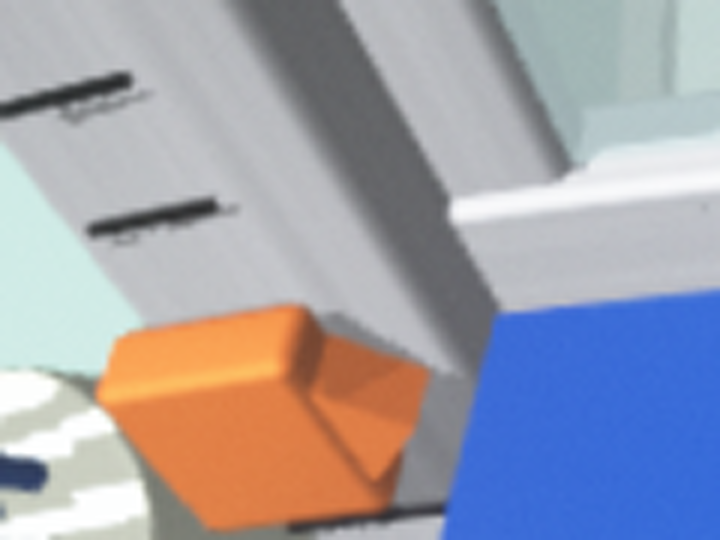

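```bash
python3 - <<'E'
from fit import *
w13=L('w13.npy')
fits([(w13,1,'UGL',(162.5,72.7)),(ct,0,'UGL',(225+375/15,155+224/15)),(ct,0,'LFL',(225+362/15,155+490/15)),])
crop(cv2.imread('pics/w13.png'),130,60,210,130,'w13b',9)
for c,a,b,s0 in [(w13,(151.7,82.5),(147,94.2),.1036)]:
    bias=proj(c,Q[:3]+F0@(np.array(P['UGL'])+[0,0,s0]),True)[0]-(162.5,72.7)
    for use in (0,1):
        def res(q):
            xi,xo,y,z=q
            return np.concatenate([proj(c,Q[:3]+F0@[xi,y,z],True)[0]-a-use*bias,proj(c,Q[:3]+F0@[xo,y,z],True)[0]-b-use*bias,proj(ct,Q[:3]+F0@[(xi+xo)/2,y,z])[0]-[245.9,173.9]])
        s=least_squares(res,[.02,.01,.239,.107]);print(use,bias.round(1),s.x.round(4),s.fun.round(1))
E
```

```text
UGL [0.1036] [ 0.8 -0.5]
UGL [0.103] [ 0.8 -0.1]
LFL [0.1032] [ 0.1 -0. ]
0 [ 0.9 -0.5] [0.0162 0.0065 0.2373 0.1115] [-0.8 -0.2  0.7  0.2 -0.  -0. ]
1 [ 0.9 -0.5] [0.0177 0.0079 0.2377 0.11  ] [-0.8 -0.2  0.8  0.2 -0.  -0. ]
```

View pics/w13b.png

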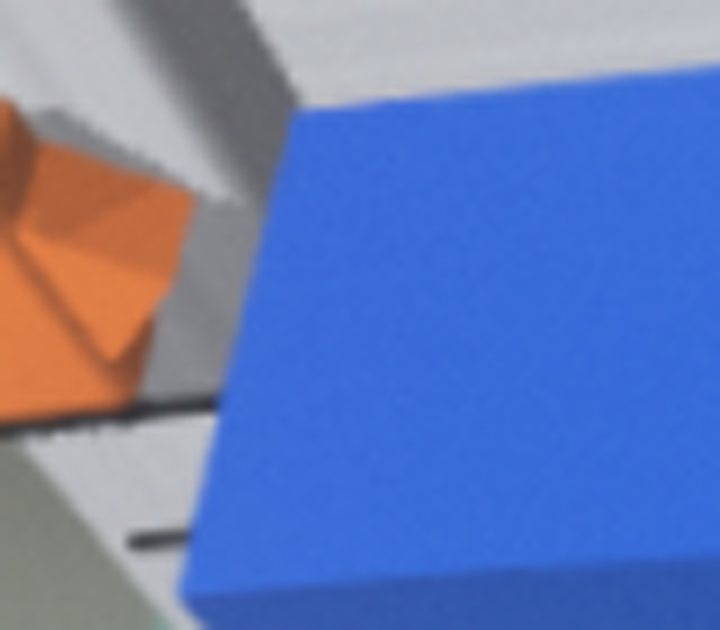

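The lip sits at about 0.1033 against a target of about 0.104–0.105, level within roughly 1 mm and not past. I'll take the hand further away.

Request:
{"name": "drive_tool", "arguments": {"motion": [[0, 1, 3, 0], [0, 3, 6.5, 0], [0, 5, 10, 0], [0, 6, 12, 0], [0, 6, 12, 0], [0, 6, 12, 0], [0, 6, 12, 0]]}}

```text
time: 14.37
ee_pos: [0.4057, 0.0434, 0.2991]
eef_rot: [0.707, -0.012, -0.707, -0.012]
ft_force: [0.6, 0.7, 0.3]
width: 0.0008
```

```bash
python3 - <<'E'
from h import *
s=r.read_state();print(s['time'],s['ee_pos'],s['ft_force'],abs(s['joint_vel']).max());print(r.close_job())
E
```

```text
14.3667 [0.40569182 0.043365   0.2991017 ] [0.62305583 0.65015704 0.27575397] 0.027383510711201688
the job is handed in; nothing more can be done
None
```

I pressed the green button, pushed the sash up until the lip was level with the arrow to within about 1 mm, drew the hand clear and handed the job in at 14.4 s.

- **Button:** one fingertip pressed it along its axis, and the wrist picture showed the cap fully in. The wrist read up to about 38 N at the end of that press, more than the 4 N needed. I had expected contact a few millimetres later. The force lay along the button's axis, and the red button was not touched. Nothing reports the fan itself, so I take it as started from the full travel.
- **Sash:** the tool can only point straight down, so I pushed the lower front edge of the lip with the closed fingertips, without gripping. The finger force was about 6–7 N. The sash rose about 0.103 m from where it stood.
- **Last checks:** with the hand away, the three lip estimates gave a rise of 0.1030, 0.1032 and 0.1036 m. The arrow put the target at about 0.104 m, or up to 0.1055 m in the least favourable fit. So the lip is about 0.5–2 mm short of the arrow and not past it.
- **Clip and bystanders:** the clip and bystanders looked unmoved in the last pictures. The force reading at the end was only noise.

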